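Build up the wire bonder's work stage for the square-package job

TASK

The wire bonder's turntable is out on the bench for a changeover. Build up its work stage from the bottom, one part at a time in this order: the tall silver riser on the turntable's hub, the grey heater head on the riser, the brass insert into the heater head's cup, and last the black retaining cap over the insert. Set each part down without dropping it, so that it sits fully home and level, let go of everything, and leave the blue riser, the green insert, the glass dish and the black chip tray where they are.

Things in the scene. Friction and masses are not known exactly. Their poses are not given: they have to be found in the camera images.
- turntable: Target, fixed on the bench: dark grey disc 130 mm across, 8 mm thick, with white degree marks; on it a steel hub 56 mm across, its flat shoulder 20 mm above the bench. From the shoulder rises a spigot 14 mm tall, 28 mm across for 4 mm, then tapering to 16 mm. A seated riser's origin is 20 mm above this origin. Origin: centre of its underside, z up its axis.
- riser_tall: Loose, standing on the bench: tall riser, bare silver aluminium: body 56 mm across, 30 mm tall, with a spigot on top like the turntable's (44 mm overall). Underside: socket 32 mm across, 16 mm deep, drops over a spigot. 0.19 kg. Grip across the body. A seated heater head's origin is 30 mm above this origin. Origin: centre of its underside, z up its axis.
- heater: Loose, standing on the bench: heater head, mid-grey cylinder 60 mm across, 40 mm tall, two grooves round it. Underside: socket 32 mm across, 16 mm deep. Top: open cup 52 mm across, 6 mm deep, floor 34 mm above the origin. 0.27 kg. Grip across the body. A seated insert's origin is 34 mm above this origin. Origin: centre of its underside, z up its axis.
- insert_brass: Loose, standing on the bench: brass insert, yellow disc 46 mm across, 24 mm tall, dark 16 mm square pocket on top. Chamfered below to 40 mm across over 5 mm and above to 37 mm over the top 6 mm; the straight side to grip runs 5 to 18 mm above the origin, and the lowest 6 mm go into the cup. 0.30 kg. A seated cap's origin is 8 mm above this origin. Origin: centre of its underside, z up its axis.
- cap: Loose, on the bench: retaining cap, black knurled ring 60 mm across, 20 mm tall, lying right way up: skirt 52 mm inside, open below for 16 mm; lip 4 mm thick on top with a 26 mm round window. 0.08 kg. Grip across the skirt. It drops over the insert until the lip rests on the insert's top, 2 mm of gap left below the skirt. Origin: centre of its underside, z up its axis.
- riser_short: Loose, not for this job, stays where it is: short riser, blue anodised, 56 mm across, body 20 mm tall with the same spigot on top (34 mm overall). Origin: centre of its underside, z up its axis.
- insert_green: Loose, not for this job, stays where it is: green anodised insert with a small grey round pocket on top, 46 mm across, 24 mm tall. Origin: centre of its underside, z up its axis.
- dish: Loose, not for this job, stays where it is: round glass dish of chips with a glass cover, 62 mm across, 15 mm tall. Origin: centre of its underside, z up its axis.
- waffle: Loose, not for this job, stays where it is: black square chip tray (waffle pack) with a grid of small pockets, 51 mm square, 13 mm tall. Origin: centre of its underside, z up its axis.
Not all that is in view belongs to the job. Leave any purple look-alike of the cap alone.

How it is judged:
On the way, in this order (a step that is already met when the one before it is completed fails the run):
1. the tall silver riser is seated on the turntable's hub (horizontal distance between riser_tall and turntable below 0.006 m and z of riser_tall in the frame of turntable between 0.017 and 0.023 m and angle between riser_tall's own z axis and vertical below 0.08 rad), for 0.2 s.
2. then the grey heater head is seated on the riser (horizontal distance between heater and riser_tall below 0.006 m and z of heater in the frame of riser_tall between 0.027 and 0.033 m and angle between heater's own z axis and vertical below 0.08 rad), for 0.2 s.
3. then the brass insert is seated in the heater head's cup (horizontal distance between insert_brass and heater below 0.007 m and z of insert_brass in the frame of heater between 0.031 and 0.037 m and angle between insert_brass's own z axis and vertical below 0.08 rad), for 0.2 s.
4. then the black cap is seated over the brass insert (horizontal distance between cap and insert_brass below 0.007 m and z of cap in the frame of insert_brass between 0.005 and 0.011 m and angle between cap's own z axis and vertical below 0.08 rad), for 0.2 s.
At the end, for the whole second after the job is handed in: Riser on hub and heater on riser (axes within 6 mm), brass insert in heater and cap on insert (7 mm), each within 3 mm of its seated height above the part below, tilt under 0.08 rad; all released and at rest; the four other loose things within 30 mm of their starts (all of step 1 and all of step 2 and all of step 3 and all of step 4 and linear speed of each of riser_tall, heater, insert_brass, cap below 0.02 m/s and angular speed of each of riser_tall, heater, insert_brass, cap below 0.2 rad/s and distance of each of riser_short, insert_green, dish, waffle from where it was at the start of the episode below 0.03 m); the robot touches nothing.
It fails at once if one of the things that are to stay (blue riser, green insert, glass dish, chip tray) is moved by more than 30 mm (distance of any of riser_short, insert_green, dish, waffle from where it was at the start of the episode above 0.03 m).
It fails at once if a stage part is dropped: it moves faster than 0.7 m/s (a fall of about 25 mm) without being held ((contact force between riser_tall and the fingers below 0.05 N and linear speed of riser_tall above 0.7 m/s) or (contact force between heater and the fingers below 0.05 N and linear speed of heater above 0.7 m/s) or (contact force between insert_brass and the fingers below 0.05 N and linear speed of insert_brass above 0.7 m/s) or (contact force between cap and the fingers below 0.05 N and linear speed of cap above 0.7 m/s)).
It also fails if it takes over 80 s, if anything falls off the work surface, if the arm or the gripper's body presses on something with over 40 N, if the wrist force passes 120 N, or if a joint passes its speed limit or range.

ROBOT

A 7-joint arm with a two-finger parallel gripper is mounted at the origin on the work surface. World frame = base frame: x ahead of the robot, y to its left, z up, the work surface at z = 0. Lengths are in m, angles in rad, forces in N, time in s.
With the tool pointing down it reaches from about 0.4 to 0.875 m from the base axis. Payload 19.3 kg.
Tool frame: the origin (TCP) lies on the centre line of the jaws, within the pads' length; the fingertips stand 14 mm ahead of it and the grasp point (between the pads) lies 5 mm behind it; x points along the fingers, y is the direction in which the jaws open and shut, and the axes are right-handed (so a half turn about x gives the same grasp; the last joint's range is limited). The gripper opens to 85 mm and grips with 20 to 120 N. Pads are 22 mm wide; open, the fingers measure 114 mm over their backs; the gripper's body (76 mm by 85 mm) begins 54 mm behind the grasp point. The pads swing forward as they close: fully open they stand 13 mm farther back than shut.
Start: joints at [-1.336, 0.521, -0.036, 1.599, 0.021, 1.021, -0.113], TCP at [0.188, 0.596, 0.245] pointing down, gripper open.
Joint ranges: [-2.91, 2.91], [-0.3, 2.13], [-1.5, 1.42], [0.17, 2.43], [-1.26, 4.41], [0.16, 1.93], [-2.52, 2.52]. Speed limits (rad/s): [1.89, 1.89, 2.39, 2.39, 3.01, 3.01, 3.01].

INTERFACE

Orientations are given as [roll, pitch, yaw] about the fixed x, y, z axes, in that order (R = Rz(yaw) Ry(pitch) Rx(roll)).
In Python, from workcell import monitor, optics, bot gives the robot as it stands.
- The arm moves only by the tool arm_command, never from a script. Its arguments are lists of equal length, an entry for each row: "delta_pos": the shift along the tool's x, y, z as a fraction of full scale, a list of three; "rotation": the turn, a rotation vector about the tool's x, y, z as a fraction of full scale, a list of three. In form: {"delta_pos": [[dx, dy, dz], ...], "rotation": [[wx, wy, wz], ...]}. A call has 1 to 10 rows; each row shifts and turns the pose as measured when the row begins, along the tool's axes as they then stand; what a row does not reach is not made up. Full scale, the value 1, is 30 mm for a shift and 6 degrees for a turn. A row lasts 1/10 s, in which the tool goes at most 50 mm and 8.59 degrees, less where a joint would pass 70% of its speed; a pose out of reach is approached as far as the arm can. A call with a number of a shift or a turn outside -1 to 1 is refused whole. A call with a gripper value outside its range is refused whole. "gripper" is the closure, from -1 (fully open) to 1 (shut), so that 0 is half open, set as the call begins (left out, the last holds). The fingers move at their own pace and stop on an object; "grip_force" is the grip in N (left out, the last holds). Time passes only in rows, so rows that do not move let the fingers close. It gives the time, the measured TCP pose, the force and the opening at its end, in the units of the state.
- monitor.observe(): the state, without advancing time (a new reading comes with each control period).
- optics.grab_frame(name): name is "side" or "top"; returns the picture (384x512x3 uint8, red, green, blue); there is no depth.
- optics.camera_params(name): a dict with "fx", "fy", "cx", "cy" (pixels), "origin" and "rotation" of the camera in the world. Camera axes: x right, y down, z forward; pixel columns grow to the right and rows downward; lengths in m; the calibration is good to about 2 mm. A picture is of the moment at which its call begins. camera_params takes no time and is no camera call.
- bot.job_done(): hands the job in, once; it reports no verdict.
The state is a dict: "clock": time; "qpos": joint angles; "qd": joint speeds; "joint_efforts": joint torques, N m; "position": TCP position; "tool_rot": TCP orientation; "force": force on the tool from outside, world axes, zero at the start; "moment": the same for the moment, N m; "grip_width": finger opening in m.
Only numpy, scipy, OpenCV 4.12 (cv2) and the standard library are available. Lean on these libraries where they do the work, as an engineer would, in place of code of your own. Each camera call takes 0.05 s, during which the arm holds its last target. There are 200 camera calls.

## Working session

There is one attempt and no reset: what is moved stays moved. The work goes in short steps, Python scripts to look and compute and a tool call to move; the robot and the scene stay as the last step left them, time stands still between calls to the robot, and variables do not carry over. Pictures are saved under pics/ and viewed, about 12 in all and at most 16, crops included, and the job is handed in when it is done.

Besides the shell and the picture viewer there is one more tool, called after "Emit:" by a JSON object that holds its "api" and its "payload", one argument or row to a line. arm_command: Moves the arm, as the interface text tells. Its arguments: {"type":"object","properties":{"delta_pos":{"type":"array","items":{"type":"array","items":{"type":"number"}}},"rotation":{"type":"array","items":{"type":"array","items":{"type":"number"}}},"gripper":{"type":"number"},"grip_force":{"type":"number"}},"required":["delta_pos","rotation"]}

```bash
mkdir -p pics; python3 - <<'E'
from workcell import monitor, optics, bot
import cv2
s=monitor.observe(); print({k:(s[k]) for k in("clock","position","tool_rot","grip_width","force")})
for n in("side","top"):
    im=optics.grab_frame(n); cv2.imwrite(f"pics/{n}0.png",im[:,:,::-1]); p=optics.camera_params(n); print(n,p)
a=cv2.imread("pics/top0.png");
cv2.imwrite("pics/top0b.png",cv2.resize(a,(800,600),interpolation=cv2.INTER_CUBIC))
E
```

```text
{'clock': 0.0, 'position': array([0.18751557, 0.59586986, 0.24472597]), 'tool_rot': array([-1.48751072,  1.56966567, -1.79233024]), 'grip_width': 0.08540881769890724, 'force': array([ 0.22212358,  0.9052313 , -0.06489417])}
side {'fx': 362.1698105233229, 'fy': 362.1698105233229, 'cx': 259.8789493603362, 'cy': 184.81580911367914, 'origin': array([ 0.18316156, -0.54468562,  0.84715109]), 'rotation': array([-2.42755073,  0.01125817, -0.53462637])}
top {'fx': 354.7237045128185, 'fy': 354.7237045128185, 'cx': 257.11980431650176, 'cy': 192.67306447695205, 'origin': array([0.40750096, 0.05844354, 0.91790197]), 'rotation': array([-3.00792507, -0.03015253, -1.58705396])}
```

View pics/top0b.png

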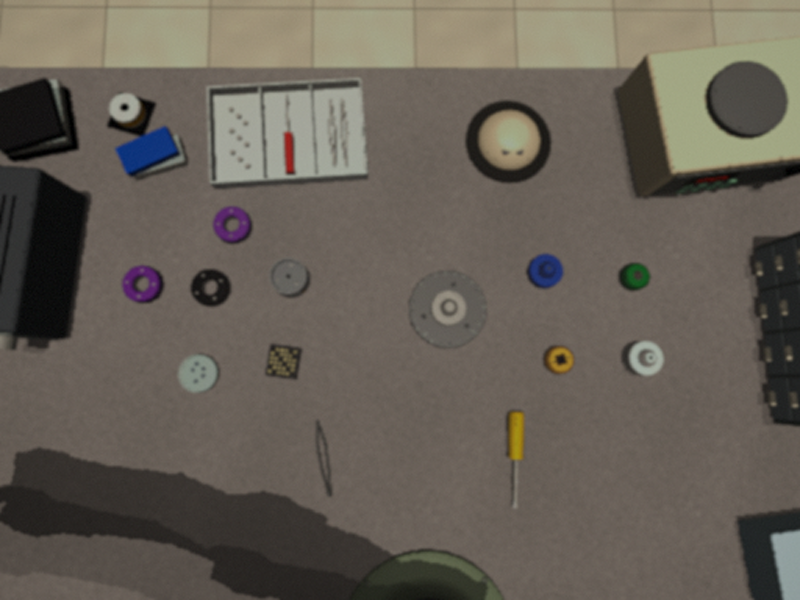

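View pics/side0.png

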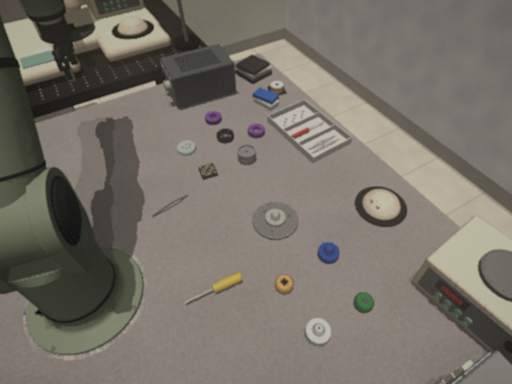

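Candidates in the top picture (800 px scale):
- Silver riser: (646,358). Could be confused with the blue riser (545,270).
- Heater: grey (290,278). Could be confused with the glass dish (198,373).
- Brass insert: (560,360). Could be confused with the green insert (635,276).
- Cap: black ring (210,287). Could be confused with the purple rings (232,225) and (142,284).
- Turntable: (449,308).

One close crop next, to check these choices and measure them.

```bash
cat > h.py <<'E'
import numpy as np, cv2
from scipy.spatial.transform import Rotation as Ro
from workcell import monitor, optics
def cam(n):
    p=optics.camera_params(n); return p, Ro.from_euler('xyz',p['rotation']).as_matrix()
def pix2w(n,u,v,z):
    p,R=cam(n); d=R@np.array([(u-p['cx'])/p['fx'],(v-p['cy'])/p['fy'],1]); o=np.array(p['origin'])
    return o+d*(z-o[2])/d[2]
def w2pix(n,P):
    p,R=cam(n); c=R.T@(np.array(P)-p['origin']); return np.array([p['cx']+p['fx']*c[0]/c[2],p['cy']+p['fy']*c[1]/c[2]])
def crop(im,u,v,h=20,s=6):   # big pixel = (px-u0)*s
    u0,v0=int(round(u))-h,int(round(v))-h
    c=cv2.resize(im[v0:v0+2*h,u0:u0+2*h],None,fx=s,fy=s,interpolation=cv2.INTER_CUBIC)
    for k in range(0,2*h,5):
        L=12 if (u0+k)%10==0 else 5
    for k in range(2*h):
        if (u0+k)%10==0: cv2.line(c,(int((k+.5)*s),0),(int((k+.5)*s),8),(0,255,255),1); cv2.putText(c,str(u0+k),(int((k+.5)*s)-9,18),0,.35,(0,255,255),1)
        if (v0+k)%10==0: cv2.line(c,(0,int((k+.5)*s)),(8,int((k+.5)*s)),(0,255,255),1); cv2.putText(c,str(v0+k),(10,int((k+.5)*s)+4),0,.35,(0,255,255),1)
    return c
E
python3 - <<'E'
from h import *
im=cv2.imread('pics/top0.png'); sd=cv2.imread('pics/side0.png')
T=dict(tt=(287.4,197.1),riser=(413.4,229.1),heater=(185.6,177.9),brass=(358.4,230.4),cap=(134.4,183.7))
S=dict(tt=(275,219),riser=(318,331),heater=(247,155),brass=(285,284),cap=(225,136))
r=[]
for I,D in((im,T),(sd,S)):
    r.append(np.hstack([crop(I,*D[k],h=(20),s=4) for k in D]))
cv2.imwrite('pics/m0.png',np.vstack(r))
for k,z in(('tt',.034),('riser',.03),('heater',.04),('brass',.024),('cap',.02)):
    print(k,pix2w('top',*T[k],z).round(4),pix2w('side',*S[k],z).round(4))
E
```

```text
tt [ 0.5138 -0.0462  0.034 ] [ 0.5066 -0.062   0.034 ]
riser [ 0.4289 -0.3636  0.03  ] [ 0.4282 -0.3646  0.03  ]
heater [0.5646 0.2081 0.04  ] [0.5606 0.1909 0.04  ]
brass [ 0.4279 -0.2252  0.024 ] [ 0.4284 -0.232   0.024 ]
cap [0.5546 0.3405 0.02  ] [0.5509 0.3293 0.02  ]
```

View pics/m0.png

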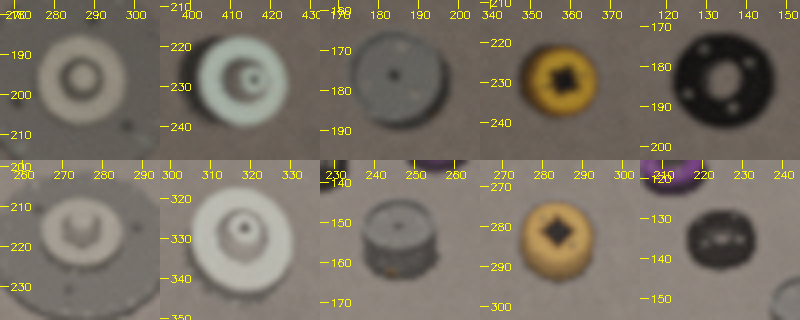

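```bash
python3 - <<'E'
from h import *
T=dict(tt=(287.6,196.4,.02),riser=(413.1,228.6,.03),heater=(185,177,.04),brass=(358.7,229.2,.024),cap=(132.9,183.3,.02))
S=dict(tt=(274.4,216.3,.02),riser=(318,329.3,.03),heater=(247.2,149.5,.04),brass=(286.7,281,.024),cap=(227.7,134.7,.02))
# hough-free check: triangulation residual per part
for k in T:
    a=pix2w('top',*T[k]);b=pix2w('side',*S[k]);print(k,a.round(4),b.round(4))
s=monitor.observe()
R=Ro.from_euler('xyz',s['tool_rot']).as_matrix();print(R.round(3),s['clock'])
# segmentation check in top
im=cv2.imread('pics/top0.png'); 
hsv=cv2.cvtColor(im,cv2.COLOR_BGR2HSV);
def blob(m,u,v):
    n,l,st,c=cv2.connectedComponentsWithStats(m.astype('uint8')); i=l[int(v),int(u)]; return st[i],c[i].round(2)
print('riser',blob(hsv[...,2]>135,405,235)); print('brass',blob(hsv[...,1]>130,353,230)); print('cap',blob(hsv[...,2]<60,126,184))
print('hub',blob(hsv[...,2]>118,279,196)); print('bg',im[205,185],im[178,178],im[183,110],im[215,287])
E
```

```text
tt [ 0.5173 -0.0484  0.02  ] [ 0.5157 -0.045   0.02  ]
riser [ 0.4301 -0.363   0.03  ] [ 0.4305 -0.3617  0.03  ]
heater [0.5669 0.2096 0.04  ] [0.5735 0.2126 0.04  ]
brass [ 0.4309 -0.2261  0.024 ] [ 0.4363 -0.2276  0.024 ]
cap [0.5557 0.3443 0.02  ] [0.5619 0.3304 0.02  ]
[[-0.     0.3    0.954]
 [-0.001  0.954 -0.3  ]
 [-1.    -0.001  0.   ]] 0.1
riser (array([     0,      0,    512,    384, 163550], dtype=int32), array([251.81, 219.7 ]))
brass (array([349, 222,  18,  17, 234], dtype=int32), array([357.44, 229.97]))
cap (array([122, 173,  25,  23, 387], dtype=int32), array([134.32, 183.84]))
hub (array([277, 186,  21,  22, 269], dtype=int32), array([286.92, 196.45]))
bg [ 92 101 109] [ 96 103 105] [ 94 101 109] [ 89  95 101]
```

```bash
python3 - <<'E'
from h import *
T=dict(tt=(287.,196.5,.02),riser=(413.6,228.9,.03),heater=(185,176.5,.04),brass=(358.5,229.6,.024),cap=(134.4,183.6,.02))
S=dict(tt=(274.9,216.3,.02),riser=(318.2,329.3,.03),heater=(246.6,149.5,.04),brass=(283.75,281.2,.024),cap=(224.75,134.7,.02))
for k in T:
    a=pix2w('top',*T[k]);b=pix2w('side',*S[k]);print(k,a.round(4),b.round(4))
E
```

```text
tt [ 0.517  -0.0469  0.02  ] [ 0.5169 -0.0457  0.02  ]
riser [ 0.4294 -0.3642  0.03  ] [ 0.4308 -0.3619  0.03  ]
heater [0.5681 0.2096 0.04  ] [0.5719 0.2136 0.04  ]
brass [ 0.4299 -0.2256  0.024 ] [ 0.4298 -0.2243  0.024 ]
cap [0.5549 0.3405 0.02  ] [0.5532 0.3357 0.02  ]
```

```bash
cat >> h.py <<'E'
def plan(*legs):
    """legs: (x,y,z,yaw_z_deg or None,rows); tool x kept straight down; yaw = azimuth of tool y (mod 180)."""
    s=monitor.observe(); P=np.array(s['position']); R=Ro.from_euler('xyz',s['tool_rot'])
    print('at',s['clock'],P.round(4),'y az',round(az(R),2))
    for (x,y,z,a,n) in legs:
        t=np.array([x,y,z]); d=(t-P)/n
        if a is None: a=az(R)
        da=(a-az(R)+90)%180-90
        yz=np.radians(az(R)+da); Y=np.array([np.cos(yz),np.sin(yz),0]); X=np.array([0,0,-1.])
        G=Ro.from_matrix(np.stack([X,Y,np.cross(X,Y)],1)); w=(R.inv()*G).as_rotvec()/n
        D=[];W=[]
        for i in range(n):
            D.append((R.inv().apply(d)/.03).round(2).tolist()); W.append((np.degrees(w)/6).round(2).tolist()); R=R*Ro.from_rotvec(w); P=P+d
        if np.abs(w).max()<1e-4: D=f'{D[0]} x{n}'; W='0'
        print(n,'D',D,'W',W)
def az(R): y=R.as_matrix()[:,1]; return np.degrees(np.arctan2(y[1],y[0]))
E
python3 -c "
from h import *
plan((.34,.42,.245,12.5,10),(.5,.25,.2,None,9),(.43,-.363,.15,None,22))"
```

```text
at 0.1 [0.1875 0.5959 0.2448] y az 72.54
10 D [[-0.0, -0.41, 0.66], [-0.0, -0.34, 0.7], [-0.0, -0.26, 0.73], [-0.0, -0.18, 0.75], [-0.0, -0.1, 0.77], [-0.0, -0.02, 0.78], [-0.0, 0.06, 0.77], [-0.0, 0.14, 0.76], [-0.0, 0.22, 0.74], [-0.0, 0.3, 0.72]] W [[1.0, 0.0, 0.0], [1.0, 0.0, 0.0], [1.0, 0.0, 0.0], [1.0, 0.0, 0.0], [1.0, 0.0, 0.0], [1.0, 0.0, 0.0], [1.0, 0.0, 0.0], [1.0, 0.0, 0.0], [1.0, 0.0, 0.0], [1.0, 0.0, 0.0]]
9 D [0.17, 0.44, 0.74] x9 W 0
22 D [0.08, -0.3, 0.88] x22 W 0
```

Emit:
{"api": "arm_command", "payload": {
  "delta_pos": [
    [0,-0.41,0.66],
    [0,-0.34,0.7],
    [0,-0.26,0.73],
    [0,-0.18,0.75],
    [0,-0.1,0.77],
    [0,-0.02,0.78],
    [0,0.06,0.77],
    [0,0.14,0.76],
    [0,0.22,0.74],
    [0,0.3,0.72]
  ],
  "rotation": [
    [1,0,0],
    [1,0,0],
    [1,0,0],
    [1,0,0],
    [1,0,0],
    [1,0,0],
    [1,0,0],
    [1,0,0],
    [1,0,0],
    [1,0,0]
  ],
  "gripper": -1,
  "grip_force": 40
}}

```text
clock: 1.1
position: [0.3394, 0.4118, 0.2419]
tool_rot: [-0.872, 1.564, -2.259]
force: [-1.0, 0.4, -0.3]
grip_width: 0.0855
```

```bash
python3 -c "
from h import *
plan((.48,.25,.2,12.5,9),(.43,-.363,.12,None,22)); print(monitor.observe()['qpos'])"
```

```text
at 1.1 [0.3394 0.4118 0.2419] y az 10.53
9 D [[0.16, 0.4, 0.68], [0.16, 0.4, 0.69], [0.16, 0.4, 0.69], [0.16, 0.4, 0.69], [0.16, 0.39, 0.69], [0.16, 0.39, 0.69], [0.16, 0.39, 0.69], [0.16, 0.38, 0.69], [0.16, 0.38, 0.7]] W [[-0.04, 0.0, 0.01], [-0.04, 0.0, 0.01], [-0.04, 0.0, 0.01], [-0.04, 0.0, 0.01], [-0.04, 0.0, 0.01], [-0.04, 0.0, 0.01], [-0.04, 0.0, 0.01], [-0.04, 0.0, 0.01], [-0.04, 0.0, 0.01]]
22 D [0.12, -0.27, 0.89] x22 W 0
[-1.18924247  0.39435798  0.2609969   1.85059172 -0.12555915  0.91898721
 -0.68662315]
```

Emit:
{"api": "arm_command", "payload": {
  "delta_pos": [
    [0.16,0.4,0.69],
    [0.16,0.4,0.69],
    [0.16,0.4,0.69],
    [0.16,0.4,0.69],
    [0.16,0.4,0.69],
    [0.16,0.4,0.69],
    [0.16,0.4,0.69],
    [0.16,0.4,0.69],
    [0.16,0.4,0.69],
    [0.12,-0.27,0.89]
  ],
  "rotation": [
    [0,0,0],
    [0,0,0],
    [0,0,0],
    [0,0,0],
    [0,0,0],
    [0,0,0],
    [0,0,0],
    [0,0,0],
    [0,0,0],
    [0,0,0]
  ]
}}

```text
clock: 2.1
position: [0.4809, 0.2121, 0.1923]
tool_rot: [-0.85, 1.562, -2.24]
force: [0.6, -0.1, -0.5]
grip_width: 0.0853
```

Emit:
{"api": "arm_command", "payload": {
  "delta_pos": [
    [0.12,-0.27,0.89],
    [0.12,-0.27,0.89],
    [0.12,-0.27,0.89],
    [0.12,-0.27,0.89],
    [0.12,-0.27,0.89],
    [0.12,-0.27,0.89],
    [0.12,-0.27,0.89],
    [0.12,-0.27,0.89],
    [0.12,-0.27,0.89],
    [0.12,-0.27,0.89]
  ],
  "rotation": [
    [0,0,0],
    [0,0,0],
    [0,0,0],
    [0,0,0],
    [0,0,0],
    [0,0,0],
    [0,0,0],
    [0,0,0],
    [0,0,0],
    [0,0,0]
  ]
}}

```text
clock: 3.1
position: [0.4457, -0.0766, 0.1558]
tool_rot: [-0.969, 1.559, -2.358]
force: [1.1, 0.0, -0.8]
grip_width: 0.0853
```

```bash
python3 -c "
from h import *
plan((.43,-.363,.12,12.5,10),(.43,-.363,.022,None,6)); print(monitor.observe()['qpos'])"
```

```text
at 3.1 [ 0.4457 -0.0766  0.1558] y az 10.42
10 D [[0.13, -0.22, 0.93], [0.13, -0.23, 0.93], [0.13, -0.23, 0.93], [0.13, -0.23, 0.93], [0.12, -0.24, 0.93], [0.12, -0.24, 0.92], [0.12, -0.24, 0.92], [0.12, -0.25, 0.92], [0.12, -0.25, 0.92], [0.12, -0.25, 0.92]] W [[-0.03, 0.01, 0.01], [-0.03, 0.01, 0.01], [-0.03, 0.01, 0.01], [-0.03, 0.01, 0.01], [-0.03, 0.01, 0.01], [-0.03, 0.01, 0.01], [-0.03, 0.01, 0.01], [-0.03, 0.01, 0.01], [-0.03, 0.01, 0.01], [-0.03, 0.01, 0.01]]
6 D [0.54, 0.0, 0.0] x6 W 0
[-0.20556874  0.41088767  0.30351724  2.13076233 -0.18817146  0.63291393
  0.40924155]
```

Emit:
{"api": "arm_command", "payload": {
  "delta_pos": [
    [0.12,-0.23,0.93],
    [0.12,-0.23,0.93],
    [0.12,-0.23,0.93],
    [0.12,-0.23,0.93],
    [0.12,-0.24,0.93],
    [0.12,-0.24,0.92],
    [0.12,-0.24,0.92],
    [0.12,-0.25,0.92],
    [0.12,-0.25,0.92],
    [0.12,-0.25,0.92]
  ],
  "rotation": [
    [-0.03,0.01,0.01],
    [-0.03,0.01,0.01],
    [-0.03,0.01,0.01],
    [-0.03,0.01,0.01],
    [-0.03,0.01,0.01],
    [-0.03,0.01,0.01],
    [-0.03,0.01,0.01],
    [-0.03,0.01,0.01],
    [-0.03,0.01,0.01],
    [-0.03,0.01,0.01]
  ]
}}

```text
clock: 4.1
position: [0.4264, -0.374, 0.1175]
tool_rot: [-2.992, 1.564, 1.936]
force: [0.6, -0.4, 0.5]
grip_width: 0.0856
```

```bash
python3 -c "
from h import *
plan((.43,-.363,.075,None,3),(.43,-.363,.022,None,4))
for n in('side','top'): cv2.imwrite('pics/%s1.png'%n,optics.grab_frame(n)[:,:,::-1])
a=cv2.imread('pics/side1.png');b=cv2.imread('pics/top1.png')
cv2.imwrite('pics/m1.png',np.hstack([crop(a,318,320,h=40,s=5),crop(b,413,228,h=40,s=5)]))
"
```

```text
at 4.1 [ 0.4264 -0.374   0.1175] y az 12.36
3 D [[0.47, 0.07, -0.11], [0.47, 0.07, -0.11], [0.47, 0.07, -0.11]] W [[-0.0, -0.02, 0.0], [-0.0, -0.02, 0.0], [-0.0, -0.02, 0.0]]
4 D [0.44, 0.0, 0.0] x4 W 0
```

View pics/m1.png

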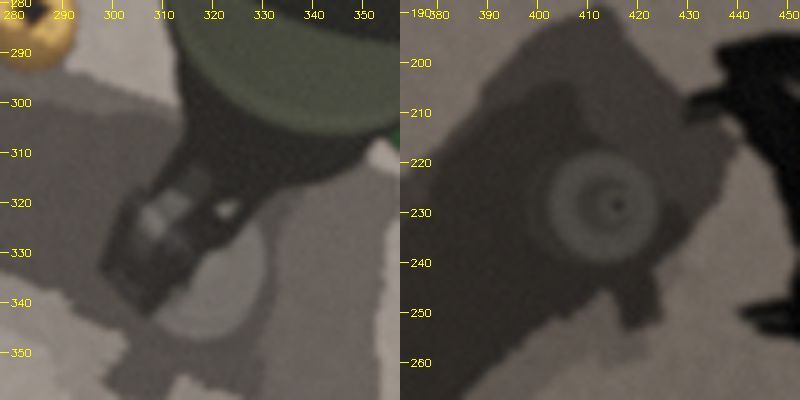

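Top crop shows the riser at about (413,229), as measured, with the fingers above it at (432,208) and (440,250), straddling it in row. Descending now.

Emit:
{"api": "arm_command", "payload": {
  "delta_pos": [
    [0.47,0.07,-0.11],
    [0.47,0.07,-0.11],
    [0.47,0.07,-0.11],
    [0.44,0,0],
    [0.44,0,0],
    [0.44,0,0],
    [0.44,0,0],
    [0,0,0]
  ],
  "rotation": [
    [0,0,0],
    [0,0,0],
    [0,0,0],
    [0,0,0],
    [0,0,0],
    [0,0,0],
    [0,0,0],
    [0,0,0]
  ]
}}

```text
clock: 5.0
position: [0.4289, -0.3626, 0.0148]
tool_rot: [-2.761, 1.563, 2.164]
force: [0.0, 0.2, 0.6]
grip_width: 0.0853
```

```bash
python3 -c "
from h import *
plan((.43,-.363,.022,12.5,2))"
```

```text
at 5.0 [ 0.4289 -0.3626  0.0148] y az 12.17
2 D [[-0.12, 0.02, 0.01], [-0.12, 0.02, 0.01]] W [[-0.03, -0.04, 0.01], [-0.03, -0.04, 0.01]]
```

Emit:
{"api": "arm_command", "payload": {
  "delta_pos": [
    [-0.2,0.03,0],
    [0,0,0]
  ],
  "rotation": [
    [-0.03,-0.08,0],
    [0,0,0]
  ]
}}

```text
clock: 5.2
position: [0.4298, -0.3628, 0.0212]
tool_rot: [-1.1, 1.567, -2.455]
force: [-0.2, -0.9, -0.1]
grip_width: 0.0852
```

Emit:
{"api": "arm_command", "payload": {
  "delta_pos": [
    [0,0,0],
    [0,0,0],
    [0,0,0],
    [0,0,0],
    [0,0,0],
    [0,0,0]
  ],
  "rotation": [
    [0,0,0],
    [0,0,0],
    [0,0,0],
    [0,0,0],
    [0,0,0],
    [0,0,0]
  ],
  "gripper": 1,
  "grip_force": 40
}}

```text
clock: 5.8
position: [0.4305, -0.3633, 0.0234]
tool_rot: [-0.334, 1.567, -1.69]
force: [-0.3, 0.7, -2.6]
grip_width: 0.0544
```

```bash
python3 -c "
from h import *
print(monitor.observe()['force'])
plan((.43,-.363,.14,12.5,5),(.517,-.0465,.14,None,12))"
```

```text
[-0.32084494  0.65365376 -2.59151747]
at 5.8 [ 0.4305 -0.3633  0.0234] y az 12.34
5 D [[-0.78, -0.0, 0.0], [-0.78, -0.0, -0.0], [-0.78, -0.0, -0.0], [-0.78, -0.0, -0.0], [-0.78, -0.0, -0.0]] W [[-0.01, 0.01, 0.0], [-0.01, 0.01, 0.0], [-0.01, 0.01, 0.0], [-0.01, 0.01, 0.0], [-0.01, 0.01, 0.0]]
12 D [0.0, 0.43, -0.81] x12 W 0
```

Emit:
{"api": "arm_command", "payload": {
  "delta_pos": [
    [-0.5,0,0],
    [-0.8,0,0],
    [-0.8,0,0],
    [-0.6,0.3,-0.5],
    [0,0.43,-0.81],
    [0,0.43,-0.81],
    [0,0.43,-0.81],
    [0,0.43,-0.81],
    [0,0.43,-0.81],
    [0,0.43,-0.81]
  ],
  "rotation": [
    [0,0,0],
    [0,0,0],
    [0,0,0],
    [0,0,0],
    [0,0,0],
    [0,0,0],
    [0,0,0],
    [0,0,0],
    [0,0,0],
    [0,0,0]
  ]
}}

```text
clock: 6.8
position: [0.4816, -0.1861, 0.1162]
tool_rot: [0.453, 1.563, -0.911]
force: [-0.1, -0.2, -1.8]
grip_width: 0.0547
```

```bash
python3 -c "
from h import *
s=monitor.observe(); print(s['force'],s['grip_width'])
plan((.517,-.0465,.11,12.5,5))"
```

```text
[-0.09327562 -0.2405845  -1.84970445] 0.054679366065008374
at 6.8 [ 0.4816 -0.1861  0.1162] y az 11.84
5 D [[0.04, 0.42, -0.86], [0.04, 0.42, -0.86], [0.04, 0.43, -0.86], [0.04, 0.43, -0.86], [0.04, 0.43, -0.86]] W [[-0.02, 0.01, -0.01], [-0.02, 0.01, -0.01], [-0.02, 0.01, -0.01], [-0.02, 0.01, -0.01], [-0.02, 0.01, -0.01]]
```

Load on the wrist is 1.85 N, so the riser is held. Moving over the hub.

Emit:
{"api": "arm_command", "payload": {
  "delta_pos": [
    [0.04,0.42,-0.86],
    [0.04,0.42,-0.86],
    [0.04,0.42,-0.86],
    [0.04,0.42,-0.8],
    [0,0.1,-0.3],
    [0,0,0],
    [0,0,0]
  ],
  "rotation": [
    [-0.02,0.01,0],
    [-0.02,0.01,0],
    [-0.02,0.01,0],
    [-0.02,0.01,0],
    [-0.02,0.01,0],
    [0,0,0],
    [0,0,0]
  ]
}}

```text
clock: 7.5
position: [0.513, -0.0589, 0.1173]
tool_rot: [1.424, 1.562, 0.075]
force: [-0.3, -0.6, -1.1]
grip_width: 0.0544
```

```bash
python3 -c "
from h import *
plan((.517,-.0465,.09,12.5,2),(.517,-.0465,.061,None,2))
for n in('side','top'): cv2.imwrite('pics/%s2.png'%n,optics.grab_frame(n)[:,:,::-1])
a=cv2.imread('pics/side2.png');b=cv2.imread('pics/top2.png')
cv2.imwrite('pics/m2.png',np.hstack([crop(a,275,205,h=40,s=5),crop(b,287,196,h=40,s=5)]))
"
```

```text
at 7.5 [ 0.513  -0.0589  0.1173] y az 12.71
2 D [[0.45, 0.11, -0.19], [0.45, 0.11, -0.19]] W [[0.02, 0.01, -0.04], [0.02, 0.01, -0.04]]
2 D [0.48, 0.0, 0.0] x2 W 0
```

View pics/m2.png

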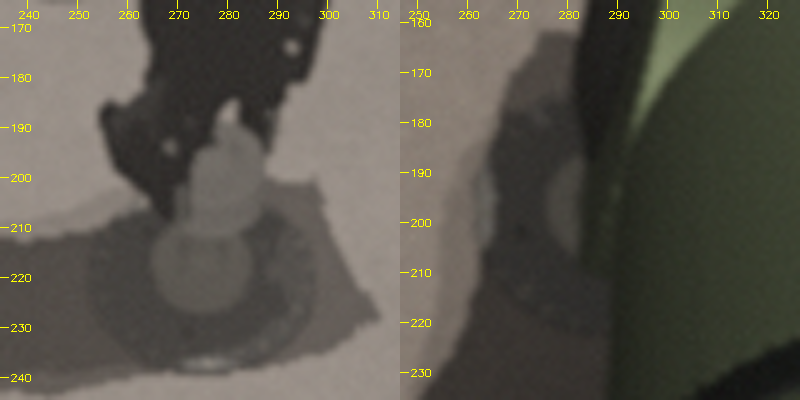

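The side view shows the riser hanging level at about (279,200), just short of the hub at (275,216). The arm hides the top view. Aligning, then lowering.

Emit:
{"api": "arm_command", "payload": {
  "delta_pos": [
    [0.5,0.12,-0.22],
    [0.5,0.12,-0.22],
    [0.2,0,0],
    [0,0,0]
  ],
  "rotation": [
    [0,0,-0.04],
    [0,0,-0.04],
    [0,0,0],
    [0,0,0]
  ]
}}

```text
clock: 8.0
position: [0.5169, -0.0458, 0.0773]
tool_rot: [-0.749, 1.569, -2.103]
force: [-0.6, -0.2, -1.7]
grip_width: 0.0547
```

```bash
python3 -c "
from h import *
print(monitor.observe()['force'])
plan((.517,-.0465,.065,12.5,2),(.517,-.0465,.0434,None,2))"
```

```text
[-0.58362355 -0.22646419 -1.71683929]
at 8.0 [ 0.5169 -0.0458  0.0773] y az 12.45
2 D [[0.2, -0.0, 0.01], [0.2, -0.0, 0.01]] W [[-0.0, 0.01, 0.01], [-0.0, 0.01, 0.01]]
2 D [0.36, -0.0, -0.0] x2 W 0
```

Emit:
{"api": "arm_command", "payload": {
  "delta_pos": [
    [0.25,0,0.01],
    [0.25,0,0.01],
    [0.25,0,0],
    [0.15,0,0],
    [0,0,0]
  ],
  "rotation": [
    [0,0,0],
    [0,0,0],
    [0,0,0],
    [0,0,0],
    [0,0,0]
  ]
}}

```text
clock: 8.5
position: [0.5167, -0.0472, 0.0475]
tool_rot: [-0.925, 1.568, -2.279]
force: [0.3, -0.2, -1.6]
grip_width: 0.0544
```

Emit:
{"api": "arm_command", "payload": {
  "delta_pos": [
    [0.06,0,0],
    [0.03,0,0],
    [0,0,0]
  ],
  "rotation": [
    [0,0,0],
    [0,0,0],
    [0,0,0]
  ]
}}

```text
clock: 8.8
position: [0.5169, -0.0473, 0.0449]
tool_rot: [-0.731, 1.568, -2.085]
force: [0.0, -0.0, -2.0]
grip_width: 0.0545
```

Emit:
{"api": "arm_command", "payload": {
  "delta_pos": [
    [0.05,0,0],
    [0.03,0,0],
    [0,0,0]
  ],
  "rotation": [
    [0,0,0],
    [0,0,0],
    [0,0,0]
  ]
}}

```text
clock: 9.1
position: [0.5171, -0.0473, 0.043]
tool_rot: [-0.477, 1.569, -1.831]
force: [-0.7, -0.8, -0.1]
grip_width: 0.0547
```

Emit:
{"api": "arm_command", "payload": {
  "delta_pos": [
    [0.03,0,0],
    [0,0,0],
    [0,0,0],
    [0,0,0]
  ],
  "rotation": [
    [0,0,0],
    [0,0,0],
    [0,0,0],
    [0,0,0]
  ],
  "gripper": -1
}}

```text
clock: 9.5
position: [0.5175, -0.0473, 0.0422]
tool_rot: [-0.027, 1.569, -1.381]
force: [0.3, 0.1, -0.7]
grip_width: 0.0855
```

Emit:
{"api": "arm_command", "payload": {
  "delta_pos": [
    [-0.3,0,0],
    [-0.8,0,0],
    [-0.8,0,0],
    [-0.7,0,0],
    [-0.3,0,0],
    [0,0,0]
  ],
  "rotation": [
    [0,0,0],
    [0,0,0],
    [0,0,0],
    [0,0,0],
    [0,0,0],
    [0,0,0]
  ]
}}

```text
clock: 10.1
position: [0.5172, -0.0473, 0.1344]
tool_rot: [-0.054, 1.569, -1.409]
force: [0.0, -0.6, -0.3]
grip_width: 0.0853
```

```bash
python3 -c "
from h import *
print(monitor.observe()['force'])
plan((.569,.211,.11,12.5,9),(.569,.211,.022,None,5))
print(w2pix('side',[.517,-.0465,.05]),w2pix('side',[.517,-.0465,.064]))
"
```

```text
[ 0.0488799  -0.58390252 -0.31896473]
at 10.1 [ 0.5172 -0.0473  0.1344] y az 12.37
9 D [[0.09, 0.39, -0.89], [0.09, 0.39, -0.89], [0.09, 0.39, -0.89], [0.09, 0.39, -0.89], [0.09, 0.39, -0.89], [0.09, 0.39, -0.89], [0.09, 0.39, -0.89], [0.09, 0.39, -0.89], [0.09, 0.39, -0.89]] W [[-0.0, 0.0, 0.0], [-0.0, 0.0, 0.0], [-0.0, 0.0, 0.0], [-0.0, 0.0, 0.0], [-0.0, 0.0, 0.0], [-0.0, 0.0, 0.0], [-0.0, 0.0, 0.0], [-0.0, 0.0, 0.0], [-0.0, 0.0, 0.0]]
5 D [0.59, -0.0, -0.0] x5 W 0
[275.32085272 210.04893534] [275.42890389 206.94478586]
```

Emit:
{"api": "arm_command", "payload": {
  "delta_pos": [
    [0.06,0.39,-0.89],
    [0.06,0.39,-0.89],
    [0.06,0.39,-0.89],
    [0.06,0.39,-0.89],
    [0.06,0.39,-0.89],
    [0.06,0.39,-0.89],
    [0.06,0.39,-0.89],
    [0.06,0.39,-0.89],
    [0.05,0.2,-0.5],
    [0,0,0]
  ],
  "rotation": [
    [0,0,0],
    [0,0,0],
    [0,0,0],
    [0,0,0],
    [0,0,0],
    [0,0,0],
    [0,0,0],
    [0,0,0],
    [0,0,0],
    [0,0,0]
  ]
}}

```text
clock: 11.1
position: [0.5642, 0.2052, 0.1086]
tool_rot: [-1.2, 1.562, -2.557]
force: [0.2, -0.0, -0.2]
grip_width: 0.0856
```

```bash
python3 -c "
from h import *
plan((.569,.211,.07,12.5,3),(.569,.211,.022,None,4))
for n in('side','top'): cv2.imwrite('pics/%s3.png'%n,optics.grab_frame(n)[:,:,::-1])
a=cv2.imread('pics/side3.png');b=cv2.imread('pics/top3.png')
cv2.imwrite('pics/m3.png',np.vstack([np.hstack([crop(a,275,210,h=25,s=6),crop(b,287,196,h=25,s=6)]),np.hstack([crop(a,247,150,h=25,s=6),crop(b,185,177,h=25,s=6)])]))
"
```

```text
at 11.1 [0.5642 0.2052 0.1086] y az 12.22
3 D [[0.43, 0.07, -0.05], [0.43, 0.07, -0.05], [0.43, 0.07, -0.05]] W [[-0.02, 0.01, 0.03], [-0.02, 0.01, 0.03], [-0.02, 0.01, 0.03]]
4 D [0.4, -0.0, -0.0] x4 W 0
```

View pics/m3.png

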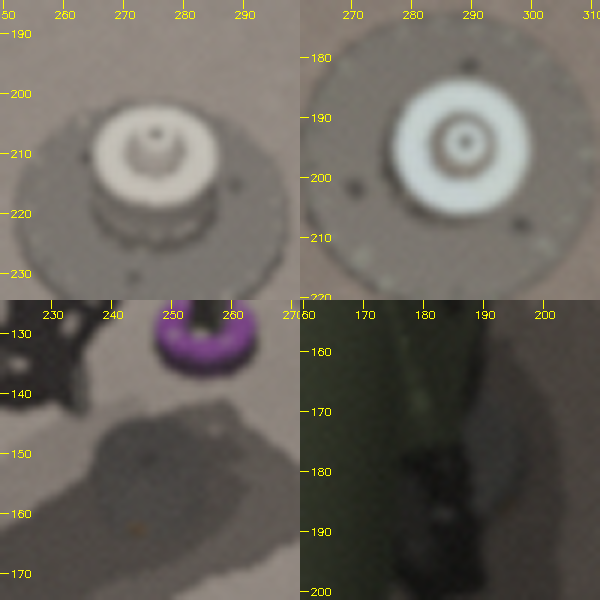

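The riser is seated: its disc is at top (288.5,195) and side (275,210), where the model predicts (275.3,210.0). Descending on the heater.

Emit:
{"api": "arm_command", "payload": {
  "delta_pos": [
    [0.45,0.07,-0.06],
    [0.45,0.07,-0.06],
    [0.45,0.07,-0.06],
    [0.4,0,0],
    [0.4,0,0],
    [0.3,0,0],
    [0.1,0,0],
    [0,0,0]
  ],
  "rotation": [
    [-0.02,0.01,0.03],
    [-0.02,0.01,0.03],
    [-0.02,0.01,0.03],
    [0,0,0],
    [0,0,0],
    [0,0,0],
    [0,0,0],
    [0,0,0]
  ]
}}

```text
clock: 12.0
position: [0.5691, 0.2037, 0.0247]
tool_rot: [-0.296, 1.568, -1.655]
force: [0.0, 1.0, 0.2]
grip_width: 0.0855
```

```bash
python3 -c "
from h import *
print(w2pix('top',[.517,-.0465,.05]),pix2w('top',288.5,195,.05))
plan((.569,.211,.022,12.5,1))"
```

```text
[288.21516123 195.02865548] [ 0.51706269 -0.04720894  0.05      ]
at 12.0 [0.5691 0.2037 0.0247] y az 12.12
1 D [[0.09, 0.05, -0.24]] W [[-0.06, 0.03, 0.01]]
```

Emit:
{"api": "arm_command", "payload": {
  "delta_pos": [
    [0,0.05,-0.24],
    [0,0,0]
  ],
  "rotation": [
    [-0.06,0.03,0],
    [0,0,0]
  ]
}}

```text
clock: 12.2
position: [0.5694, 0.212, 0.0253]
tool_rot: [3.122, 1.57, 1.769]
force: [0.9, 0.0, -0.0]
grip_width: 0.0854
```

Emit:
{"api": "arm_command", "payload": {
  "delta_pos": [
    [0,0,0],
    [0,0,0],
    [0,0,0],
    [0,0,0],
    [0,0,0],
    [0,0,0]
  ],
  "rotation": [
    [0,0,0],
    [0,0,0],
    [0,0,0],
    [0,0,0],
    [0,0,0],
    [0,0,0]
  ],
  "gripper": 1
}}

```text
clock: 12.8
position: [0.5695, 0.2125, 0.0264]
tool_rot: [2.426, 1.569, 1.074]
force: [-0.8, 0.5, -2.3]
grip_width: 0.0587
```

```bash
python3 -c "
from h import *
plan((.569,.211,.14,12.5,4),(.517,-.047,.14,None,9))"
```

```text
at 12.8 [0.5695 0.2125 0.0264] y az 12.55
4 D [[-0.95, -0.01, 0.01], [-0.95, -0.01, 0.01], [-0.95, -0.01, 0.01], [-0.95, -0.01, 0.01]] W [[0.0, -0.0, -0.0], [0.0, -0.0, -0.0], [0.0, -0.0, -0.0], [0.0, -0.0, -0.0]]
9 D [0.0, -0.39, 0.89] x9 W 0
```

Emit:
{"api": "arm_command", "payload": {
  "delta_pos": [
    [-0.4,0,0],
    [-0.9,0,0],
    [-0.9,0,0],
    [-0.9,0,0],
    [-0.4,-0.2,0.4],
    [0,-0.3,0.7],
    [0,0,0]
  ],
  "rotation": [
    [0,0,0],
    [0,0,0],
    [0,0,0],
    [0,0,0],
    [0,0,0],
    [0,0,0],
    [0,0,0]
  ]
}}

```text
clock: 13.5
position: [0.5608, 0.1735, 0.1384]
tool_rot: [2.254, 1.57, 0.902]
force: [1.0, -0.9, -3.0]
grip_width: 0.0588
```

```bash
python3 -c "
from h import *
print(monitor.observe()['force'])
plan((.517,-.047,.14,12.5,8))
a=optics.grab_frame('side')[:,:,::-1]; p=w2pix('side',np.array(monitor.observe()['position'])-[0,0,.0264]); print(p)
cv2.imwrite('pics/side4.png',a); cv2.imwrite('pics/m4.png',crop(a,*p,h=30,s=8))"
```

```text
[ 1.0264701  -0.94438866 -3.02513106]
at 13.5 [0.5608 0.1735 0.1384] y az 12.53
8 D [-0.01, -0.38, 0.86] x8 W 0
[248.7592144  140.88055729]
```

View pics/m4.png

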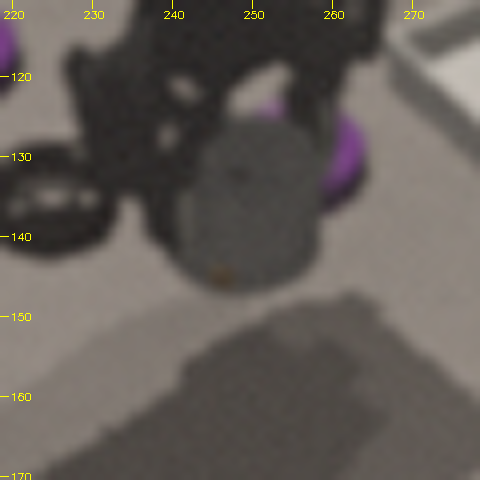

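Heater hangs level, centred at about u=249.4, with 248.8 predicted (under 2 mm off). Carrying it over.

Emit:
{"api": "arm_command", "payload": {
  "delta_pos": [
    [0,-0.38,0.86],
    [0,-0.38,0.86],
    [0,-0.38,0.86],
    [0,-0.38,0.86],
    [0,-0.38,0.86],
    [0,-0.38,0.86],
    [0,-0.38,0.86],
    [0,-0.2,0.5],
    [0,0,0]
  ],
  "rotation": [
    [0,0,0],
    [0,0,0],
    [0,0,0],
    [0,0,0],
    [0,0,0],
    [0,0,0],
    [0,0,0],
    [0,0,0],
    [0,0,0]
  ]
}}

```text
clock: 14.45
position: [0.5159, -0.0415, 0.1359]
tool_rot: [-2.461, 1.567, 2.474]
force: [0.2, 0.8, -2.8]
grip_width: 0.0587
```

```bash
python3 -c "
from h import *
plan((.517,-.047,.11,12.5,2),(.517,-.047,.0764,None,2))"
```

```text
at 14.45 [ 0.5159 -0.0415  0.1359] y az 12.77
2 D [[0.43, -0.0, 0.1], [0.43, -0.0, 0.09]] W [[0.02, -0.01, 0.01], [0.02, -0.01, 0.01]]
2 D [0.56, -0.0, -0.0] x2 W 0
```

Emit:
{"api": "arm_command", "payload": {
  "delta_pos": [
    [0.3,0,0.1],
    [0.25,0,0.09],
    [0.1,0,0],
    [0,0,0]
  ],
  "rotation": [
    [0.02,-0.01,0.01],
    [0.02,-0.01,0.01],
    [0,0,0],
    [0,0,0]
  ]
}}

```text
clock: 14.85
position: [0.5171, -0.0452, 0.1137]
tool_rot: [-2.543, 1.569, 2.39]
force: [-0.8, -0.5, -2.7]
grip_width: 0.0589
```

```bash
python3 -c "
from h import *
plan((.517,-.047,.1,12.5,1),(.517,-.047,.0764,None,2))"
```

```text
at 14.85 [ 0.5171 -0.0452  0.1137] y az 12.63
1 D [[0.46, -0.02, 0.06]] W [[0.02, -0.02, 0.01]]
2 D [0.39, 0.0, -0.0] x2 W 0
```

Emit:
{"api": "arm_command", "payload": {
  "delta_pos": [
    [0.28,0,0.06],
    [0.28,0,0],
    [0.25,0,0],
    [0.15,0,0],
    [0.08,0,0],
    [0,0,0]
  ],
  "rotation": [
    [0.02,-0.02,0],
    [0,0,0],
    [0,0,0],
    [0,0,0],
    [0,0,0],
    [0,0,0]
  ]
}}

```text
clock: 15.45
position: [0.5174, -0.0458, 0.0791]
tool_rot: [-1.474, 1.569, -2.824]
force: [-0.5, -0.9, -3.0]
grip_width: 0.0586
```

Emit:
{"api": "arm_command", "payload": {
  "delta_pos": [
    [0.05,0,0],
    [0.04,0,0],
    [0,0,0]
  ],
  "rotation": [
    [0,0,0],
    [0,0,0],
    [0,0,0]
  ]
}}

```text
clock: 15.75
position: [0.5178, -0.0459, 0.0767]
tool_rot: [-1.273, 1.57, -2.624]
force: [0.3, 0.9, -2.8]
grip_width: 0.0586
```

Emit:
{"api": "arm_command", "payload": {
  "delta_pos": [
    [0.04,0,0],
    [0.03,0,0],
    [0,0,0]
  ],
  "rotation": [
    [0,0,0],
    [0,0,0],
    [0,0,0]
  ]
}}

```text
clock: 16.05
position: [0.518, -0.046, 0.0767]
tool_rot: [2.442, 1.57, 1.091]
force: [0.1, 0.0, -3.3]
grip_width: 0.0584
```

Emit:
{"api": "arm_command", "payload": {
  "delta_pos": [
    [0.08,0,0],
    [0.06,0,0],
    [0,0,0]
  ],
  "rotation": [
    [0,0,0],
    [0,0,0],
    [0,0,0]
  ]
}}

```text
clock: 16.35
position: [0.5184, -0.0461, 0.0768]
tool_rot: [2.146, 1.567, 0.794]
force: [-0.5, -0.4, -3.4]
grip_width: 0.0588
```

Emit:
{"api": "arm_command", "payload": {
  "delta_pos": [
    [0,0,0],
    [0,0,0],
    [0,0,0],
    [0,0,0]
  ],
  "rotation": [
    [0,0,0],
    [0,0,0],
    [0,0,0],
    [0,0,0]
  ],
  "gripper": -1
}}

```text
clock: 16.75
position: [0.5191, -0.0461, 0.077]
tool_rot: [1.894, 1.566, 0.542]
force: [-0.0, -0.9, -0.0]
grip_width: 0.0854
```

Emit:
{"api": "arm_command", "payload": {
  "delta_pos": [
    [-0.3,0,0],
    [-0.7,0,0],
    [-0.7,0,0],
    [-0.4,0,0],
    [0,0,0]
  ],
  "rotation": [
    [0,0,0],
    [0,0,0],
    [0,0,0],
    [0,0,0],
    [0,0,0]
  ]
}}

```text
clock: 17.25
position: [0.5185, -0.0465, 0.1432]
tool_rot: [1.982, 1.567, 0.63]
force: [0.2, -0.5, -0.9]
grip_width: 0.0853
```

```bash
python3 -c "
from h import *
print(monitor.observe()['force'])
plan((.43,-.225,.12,12.5,8))"
```

```text
[ 0.1737873  -0.45718985 -0.89120066]
at 17.25 [ 0.5185 -0.0465  0.1432] y az 12.52
8 D [[0.09, -0.52, 0.65], [0.09, -0.52, 0.65], [0.09, -0.52, 0.65], [0.1, -0.52, 0.65], [0.1, -0.52, 0.65], [0.1, -0.52, 0.65], [0.1, -0.52, 0.65], [0.1, -0.52, 0.65]] W [[0.0, -0.0, -0.0], [0.0, -0.0, -0.0], [0.0, -0.0, -0.0], [0.0, -0.0, -0.0], [0.0, -0.0, -0.0], [0.0, -0.0, -0.0], [0.0, -0.0, -0.0], [0.0, -0.0, -0.0]]
```

Emit:
{"api": "arm_command", "payload": {
  "delta_pos": [
    [0,-0.52,0.65],
    [0,-0.52,0.65],
    [0,-0.52,0.65],
    [0.1,-0.52,0.65],
    [0.2,-0.52,0.65],
    [0.2,-0.52,0.65],
    [0.2,-0.52,0.65],
    [0.1,-0.3,0.35],
    [0,0,0]
  ],
  "rotation": [
    [0,0,0],
    [0,0,0],
    [0,0,0],
    [0,0,0],
    [0,0,0],
    [0,0,0],
    [0,0,0],
    [0,0,0],
    [0,0,0]
  ]
}}

```text
clock: 18.15
position: [0.431, -0.2199, 0.1132]
tool_rot: [2.946, 1.568, 1.598]
force: [1.1, 1.1, 0.8]
grip_width: 0.0856
```

```bash
python3 -c "
from h import *
plan((.43,-.225,.07,12.5,3),(.43,-.225,.022,None,3))
for n in('side','top'): cv2.imwrite('pics/%s5.png'%n,optics.grab_frame(n)[:,:,::-1])
a=cv2.imread('pics/side5.png');b=cv2.imread('pics/top5.png')
print(w2pix('side',[.517,-.047,.09]),w2pix('top',[.517,-.047,.09]))
cv2.imwrite('pics/m5.png',np.vstack([np.hstack([crop(a,275,208,h=25,s=6),crop(b,290,194,h=25,s=6)]),np.hstack([crop(a,285,280,h=25,s=6),crop(b,360,230,h=25,s=6)])]))
"
```

```text
at 18.15 [ 0.431  -0.2199  0.1132] y az 12.73
3 D [[0.48, -0.02, 0.05], [0.48, -0.02, 0.05], [0.48, -0.02, 0.05]] W [[0.01, -0.01, -0.0], [0.01, -0.01, -0.0], [0.01, -0.01, -0.0]]
3 D [0.53, 0.0, 0.0] x3 W 0
[275.73623838 201.12542479] [290.40675333 192.88210084]
```

View pics/m5.png

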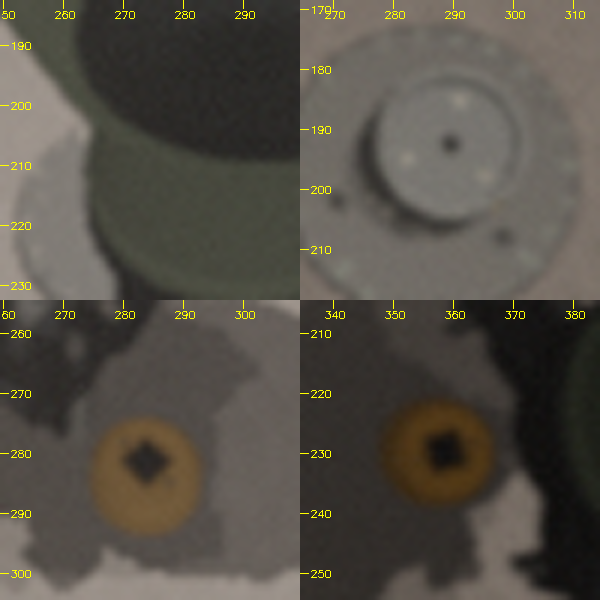

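Heater sits at top (289.5,193), against (290.4,192.9) predicted, so it is seated. Brass pocket is at top (359,229.8) and side (284,281), unchanged. Descending on it.

Emit:
{"api": "arm_command", "payload": {
  "delta_pos": [
    [0.48,-0.02,0.07],
    [0.48,-0.02,0.07],
    [0.48,-0.02,0.07],
    [0.48,0,0],
    [0.48,0,0],
    [0.3,0,0],
    [0.1,0,0],
    [0,0,0]
  ],
  "rotation": [
    [0.01,0,0],
    [0.01,0,0],
    [0,0,0],
    [0,0,0],
    [0,0,0],
    [0,0,0],
    [0,0,0],
    [0,0,0]
  ]
}}

```text
clock: 19.05
position: [0.4374, -0.2172, 0.0268]
tool_rot: [2.274, 1.564, 0.936]
force: [0.5, -0.1, 0.9]
grip_width: 0.0851
```

```bash
python3 -c "
from h import *
plan((.43,-.225,.022,12.5,1))"
```

```text
at 19.05 [ 0.4374 -0.2172  0.0268] y az 13.34
1 D [[0.16, -0.3, 0.2]] W [[0.14, -0.04, -0.05]]
```

Emit:
{"api": "arm_command", "payload": {
  "delta_pos": [
    [0.08,-0.3,0.2],
    [0,0,0]
  ],
  "rotation": [
    [0.14,-0.04,-0.05],
    [0,0,0]
  ]
}}

```text
clock: 19.25
position: [0.43, -0.2256, 0.0249]
tool_rot: [0.54, 1.57, -0.813]
force: [0.2, -0.5, 0.7]
grip_width: 0.0853
```

```bash
python3 -c "
from h import *
plan((.43,-.225,.020,12.5,1))"
```

```text
at 19.25 [ 0.43   -0.2256  0.0249] y az 12.46
1 D [[0.16, 0.0, -0.02]] W [[-0.01, 0.01, -0.0]]
```

Emit:
{"api": "arm_command", "payload": {
  "delta_pos": [
    [0.12,0,0],
    [0,0,0]
  ],
  "rotation": [
    [0,0,0],
    [0,0,0]
  ]
}}

```text
clock: 19.45
position: [0.4302, -0.2261, 0.0217]
tool_rot: [0.736, 1.569, -0.618]
force: [-0.7, -0.8, 0.8]
grip_width: 0.0853
```

Emit:
{"api": "arm_command", "payload": {
  "delta_pos": [
    [0,0,0],
    [0,0,0],
    [0,0,0],
    [0,0,0],
    [0,0,0],
    [0,0,0],
    [0,0,0]
  ],
  "rotation": [
    [0,0,0],
    [0,0,0],
    [0,0,0],
    [0,0,0],
    [0,0,0],
    [0,0,0],
    [0,0,0]
  ],
  "gripper": 1
}}

```text
clock: 20.15
position: [0.4303, -0.226, 0.0225]
tool_rot: [0.921, 1.569, -0.433]
force: [-0.6, -1.4, -1.0]
grip_width: 0.0435
```

Emit:
{"api": "arm_command", "payload": {
  "delta_pos": [
    [-0.2,0,0],
    [-0.2,0,0],
    [0,0,0]
  ],
  "rotation": [
    [0,0,0],
    [0,0,0],
    [0,0,0]
  ]
}}

```text
clock: 20.45
position: [0.4301, -0.2259, 0.0353]
tool_rot: [0.919, 1.569, -0.435]
force: [-0.8, 0.1, -2.9]
grip_width: 0.0435
```

```bash
python3 -c "
from h import *
s=monitor.observe();print(s['force'],s['grip_width'])
plan((.43,-.225,.165,12.5,4),(.5175,-.0455,.165,None,8))"
```

```text
[-0.79823352  0.10214226 -2.8695844 ] 0.04353395347447383
at 20.45 [ 0.4301 -0.2259  0.0353] y az 12.42
4 D [[-1.08, 0.0, -0.01], [-1.08, 0.0, -0.01], [-1.08, 0.0, -0.01], [-1.08, 0.0, -0.01]] W [[-0.0, 0.0, -0.0], [-0.0, 0.0, -0.0], [-0.0, 0.0, -0.0], [-0.0, 0.0, -0.0]]
8 D [0.0, 0.52, -0.65] x8 W 0
```

Emit:
{"api": "arm_command", "payload": {
  "delta_pos": [
    [-0.6,0,0],
    [-0.9,0,0],
    [-0.9,0,0],
    [-0.9,0,0],
    [-0.6,0,0],
    [0,0,0]
  ],
  "rotation": [
    [0,0,0],
    [0,0,0],
    [0,0,0],
    [0,0,0],
    [0,0,0],
    [0,0,0]
  ]
}}

```text
clock: 21.05
position: [0.4293, -0.2254, 0.157]
tool_rot: [1.493, 1.57, 0.139]
force: [0.6, 0.1, -3.7]
grip_width: 0.0438
```

```bash
python3 -c "
from h import *
plan((.5175,-.0455,.16,12.5,8))
a=optics.grab_frame('side')[:,:,::-1]; p=w2pix('side',np.array(monitor.observe()['position'])-[0,0,.0225]); print(p)
cv2.imwrite('pics/side6.png',a); cv2.imwrite('pics/m6.png',crop(a,*p,h=28,s=9))"
```

```text
at 21.05 [ 0.4293 -0.2254  0.157 ] y az 12.42
8 D [[-0.01, 0.52, -0.65], [-0.01, 0.52, -0.65], [-0.01, 0.52, -0.65], [-0.01, 0.52, -0.65], [-0.01, 0.52, -0.65], [-0.01, 0.52, -0.65], [-0.01, 0.52, -0.65], [-0.01, 0.52, -0.65]] W [[-0.0, 0.0, -0.0], [-0.0, 0.0, -0.0], [-0.0, 0.0, -0.0], [-0.0, 0.0, -0.0], [-0.0, 0.0, -0.0], [-0.0, 0.0, -0.0], [-0.0, 0.0, -0.0], [-0.0, 0.0, -0.0]]
[285.49844491 259.23874895]
```

View pics/m6.png

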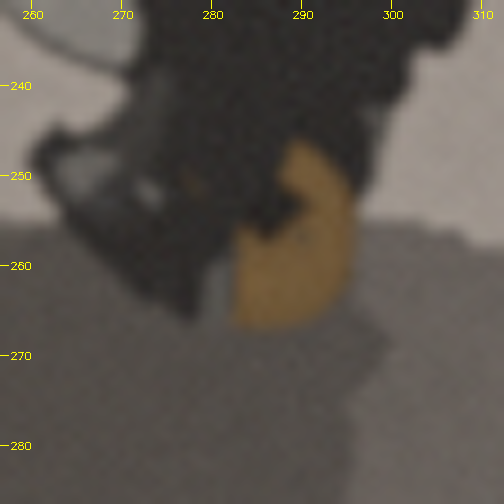

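The brass insert hangs level. Its right edge is at u≈296, matching the predicted centre 285.5 plus its radius. Carrying it over the cup.

Emit:
{"api": "arm_command", "payload": {
  "delta_pos": [
    [0,0.52,-0.65],
    [0,0.52,-0.65],
    [0,0.52,-0.65],
    [0,0.52,-0.65],
    [0,0.52,-0.65],
    [0,0.52,-0.65],
    [0,0.52,-0.65],
    [0,0.3,-0.4],
    [0,0,0]
  ],
  "rotation": [
    [0,0,0],
    [0,0,0],
    [0,0,0],
    [0,0,0],
    [0,0,0],
    [0,0,0],
    [0,0,0],
    [0,0,0],
    [0,0,0]
  ]
}}

```text
clock: 22.0
position: [0.5112, -0.0478, 0.1462]
tool_rot: [-1.866, 1.559, 3.062]
force: [-0.1, 0.7, -3.0]
grip_width: 0.044
```

```bash
python3 -c "
from h import *
plan((.5175,-.0455,.1265,12.5,3))"
```

```text
at 22.0 [ 0.5112 -0.0478  0.1462] y az 12.33
3 D [[0.22, 0.08, -0.01], [0.22, 0.08, -0.01], [0.22, 0.07, -0.01]] W [[-0.01, -0.01, 0.04], [-0.01, -0.01, 0.04], [-0.01, -0.01, 0.04]]
```

Emit:
{"api": "arm_command", "payload": {
  "delta_pos": [
    [0.2,0.08,-0.01],
    [0.18,0.08,-0.01],
    [0.1,0.03,-0.01],
    [0,0,0]
  ],
  "rotation": [
    [-0.01,-0.01,0.04],
    [-0.01,-0.01,0.04],
    [-0.01,-0.01,0.04],
    [0,0,0]
  ]
}}

```text
clock: 22.4
position: [0.5151, -0.0484, 0.1291]
tool_rot: [-0.34, 1.57, -1.695]
force: [-0.1, -0.2, -3.6]
grip_width: 0.0436
```

```bash
python3 -c "
from h import *
plan((.5175,-.0455,.1065,12.5,3))"
```

```text
at 22.4 [ 0.5151 -0.0484  0.1291] y az 12.35
3 D [[0.25, 0.03, -0.03], [0.25, 0.03, -0.03], [0.25, 0.03, -0.03]] W [[-0.01, 0.0, 0.0], [-0.01, 0.0, 0.0], [-0.01, 0.0, 0.0]]
```

Correct sideways first, then go down in small steps.

Emit:
{"api": "arm_command", "payload": {
  "delta_pos": [
    [0.1,0.1,-0.09],
    [0.15,0,0],
    [0.15,0,0],
    [0.1,0,0],
    [0,0,0]
  ],
  "rotation": [
    [0,0,0],
    [0,0,0],
    [0,0,0],
    [0,0,0],
    [0,0,0]
  ]
}}

```text
clock: 22.9
position: [0.5175, -0.0459, 0.1128]
tool_rot: [-0.142, 1.57, -1.499]
force: [-0.7, -0.2, -1.7]
grip_width: 0.0439
```

```bash
python3 -c "
from h import *
plan((.5175,-.0455,.1065,12.5,2))"
```

```text
at 22.9 [ 0.5175 -0.0459  0.1128] y az 12.26
2 D [[0.11, 0.0, -0.01], [0.11, 0.0, -0.01]] W [[-0.02, 0.0, 0.0], [-0.02, 0.0, 0.0]]
```

Emit:
{"api": "arm_command", "payload": {
  "delta_pos": [
    [0.08,0,0],
    [0.06,0,0],
    [0,0,0]
  ],
  "rotation": [
    [0,0,0],
    [0,0,0],
    [0,0,0]
  ]
}}

```text
clock: 23.2
position: [0.5175, -0.0459, 0.1084]
tool_rot: [0.068, 1.57, -1.289]
force: [-0.3, 0.6, -2.2]
grip_width: 0.0434
```

Emit:
{"api": "arm_command", "payload": {
  "delta_pos": [
    [0.05,0,0],
    [0.04,0,0],
    [0,0,0]
  ],
  "rotation": [
    [0,0,0],
    [0,0,0],
    [0,0,0]
  ]
}}

```text
clock: 23.5
position: [0.5177, -0.0459, 0.1065]
tool_rot: [0.973, 1.57, -0.384]
force: [-0.8, -0.1, -3.2]
grip_width: 0.0434
```

Emit:
{"api": "arm_command", "payload": {
  "delta_pos": [
    [0.05,0,0],
    [0.04,0,0],
    [0,0,0]
  ],
  "rotation": [
    [0,0,0],
    [0,0,0],
    [0,0,0]
  ]
}}

```text
clock: 23.8
position: [0.518, -0.046, 0.1067]
tool_rot: [1.814, 1.568, 0.457]
force: [0.2, 0.4, -3.5]
grip_width: 0.0441
```

Motion stopped at z=0.1065, the expected seated height. Releasing.

Emit:
{"api": "arm_command", "payload": {
  "delta_pos": [
    [0,0,0],
    [0,0,0],
    [0,0,0],
    [0,0,0]
  ],
  "rotation": [
    [0,0,0],
    [0,0,0],
    [0,0,0],
    [0,0,0]
  ],
  "gripper": -1
}}

```text
clock: 24.2
position: [0.5186, -0.046, 0.1069]
tool_rot: [1.652, 1.567, 0.294]
force: [-0.3, 0.6, 0.9]
grip_width: 0.0856
```

Emit:
{"api": "arm_command", "payload": {
  "delta_pos": [
    [-0.3,0,0],
    [-0.6,0,0],
    [-0.6,0,0],
    [-0.3,0,0],
    [0,0,0]
  ],
  "rotation": [
    [0,0,0],
    [0,0,0],
    [0,0,0],
    [0,0,0],
    [0,0,0]
  ]
}}

```text
clock: 24.7
position: [0.5182, -0.0462, 0.1641]
tool_rot: [1.632, 1.567, 0.274]
force: [-0.6, 0.1, -0.8]
grip_width: 0.0852
```

```bash
python3 -c "
from h import *
plan((.555,.339,.15,12.5,14)); print(monitor.observe()['qpos'])"
```

```text
at 24.7 [ 0.5182 -0.0462  0.1641] y az 12.2
14 D [[0.03, 0.28, -0.88], [0.03, 0.28, -0.88], [0.03, 0.28, -0.88], [0.03, 0.28, -0.88], [0.03, 0.28, -0.88], [0.03, 0.28, -0.88], [0.03, 0.28, -0.88], [0.03, 0.28, -0.88], [0.03, 0.28, -0.88], [0.03, 0.28, -0.88], [0.03, 0.28, -0.88], [0.03, 0.28, -0.88], [0.03, 0.28, -0.88], [0.03, 0.28, -0.88]] W [[-0.0, -0.0, -0.0], [-0.0, -0.0, -0.0], [-0.0, -0.0, -0.0], [-0.0, -0.0, -0.0], [-0.0, -0.0, -0.0], [-0.0, -0.0, -0.0], [-0.0, -0.0, -0.0], [-0.0, -0.0, -0.0], [-0.0, -0.0, -0.0], [-0.0, -0.0, -0.0], [-0.0, -0.0, -0.0], [-0.0, -0.0, -0.0], [-0.0, -0.0, -0.0], [-0.0, -0.0, -0.0]]
[-0.27151478  0.4893493   0.33183323  1.96657549 -0.23611242  0.71922699
  0.41530429]
```

Emit:
{"api": "arm_command", "payload": {
  "delta_pos": [
    [0.03,0.28,-0.88],
    [0.03,0.28,-0.88],
    [0.03,0.28,-0.88],
    [0.03,0.28,-0.88],
    [0.03,0.28,-0.88],
    [0.03,0.28,-0.88],
    [0.03,0.28,-0.88],
    [0.03,0.28,-0.88],
    [0.03,0.28,-0.88],
    [0.03,0.28,-0.88]
  ],
  "rotation": [
    [0,0,0],
    [0,0,0],
    [0,0,0],
    [0,0,0],
    [0,0,0],
    [0,0,0],
    [0,0,0],
    [0,0,0],
    [0,0,0],
    [0,0,0]
  ]
}}

```text
clock: 25.7
position: [0.5441, 0.2358, 0.1498]
tool_rot: [-0.449, 1.569, -1.813]
force: [0.2, -1.1, -0.6]
grip_width: 0.0853
```

```bash
python3 -c "
from h import *
plan((.555,.339,.12,12.5,4))
for n in('side','top'): cv2.imwrite('pics/%s7.png'%n,optics.grab_frame(n)[:,:,::-1])
a=cv2.imread('pics/side7.png');b=cv2.imread('pics/top7.png')
print(w2pix('side',[.5175,-.046,.108]),w2pix('top',[.5175,-.046,.108]))
cv2.imwrite('pics/m7.png',np.vstack([np.hstack([crop(a,275,203,h=25,s=6),crop(b,290,194,h=25,s=6)]),np.hstack([crop(a,225,135,h=25,s=6),crop(b,134,184,h=25,s=6)])]))
"
```

```text
at 25.7 [0.5441 0.2358 0.1498] y az 11.83
4 D [[0.25, 0.27, -0.82], [0.25, 0.27, -0.82], [0.25, 0.27, -0.82], [0.25, 0.27, -0.82]] W [[-0.03, 0.0, 0.0], [-0.03, 0.0, 0.0], [-0.03, 0.0, 0.0], [-0.03, 0.0, 0.0]]
[275.84350579 196.53570852] [290.92793383 191.64066697]
```

View pics/m7.png

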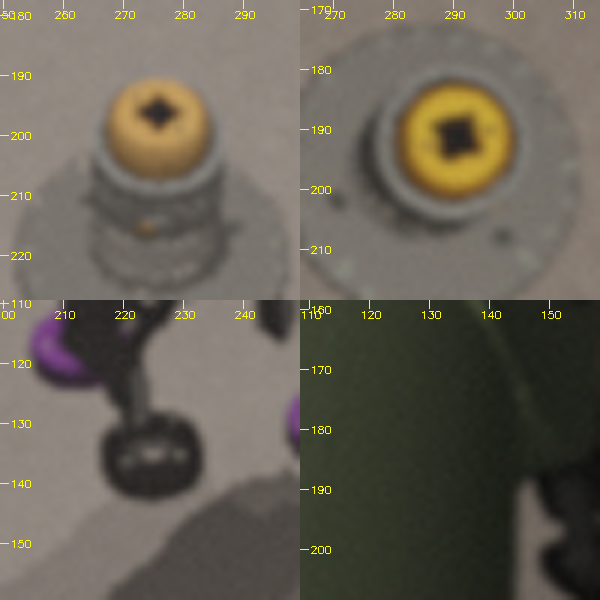

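Insert is seated: pocket at top (290.7,191.5) and side (275.7,196.3), against (290.9,191.6) and (275.8,196.5) predicted. The cap's upper rim centre is at side (225,133), giving about (0.555,0.341).

```bash
python3 -c "
from h import *
print(pix2w('side',225,133.1,.02))
plan((.555,.341,.12,12.5,4))"
```

```text
[0.55775989 0.34270993 0.02      ]
at 25.8 [0.5436 0.2388 0.1494] y az 12.1
4 D [[0.24, 0.27, -0.81], [0.24, 0.27, -0.81], [0.24, 0.27, -0.81], [0.24, 0.28, -0.81]] W [[-0.02, 0.0, 0.0], [-0.02, 0.0, 0.0], [-0.02, 0.0, 0.0], [-0.02, 0.0, 0.0]]
```

Emit:
{"api": "arm_command", "payload": {
  "delta_pos": [
    [0.25,0.27,-0.82],
    [0.25,0.27,-0.82],
    [0.25,0.27,-0.82],
    [0.25,0.27,-0.8],
    [0.1,0,-0.1],
    [0,0,0]
  ],
  "rotation": [
    [0.03,0,0],
    [0.03,0,0],
    [0.03,0,0],
    [0.03,0,0],
    [0,0,0],
    [0,0,0]
  ]
}}

```text
clock: 26.4
position: [0.554, 0.345, 0.111]
tool_rot: [-0.989, 1.565, -2.363]
force: [1.3, -0.4, 0.1]
grip_width: 0.0854
```

```bash
python3 -c "
from h import *
plan((.555,.341,.06,12.5,3),(.555,.341,.018,12.5,3))"
```

```text
at 26.4 [0.554 0.345 0.111] y az 11.28
3 D [[0.57, 0.01, 0.04], [0.57, 0.0, 0.04], [0.57, 0.0, 0.04]] W [[-0.07, 0.01, 0.02], [-0.07, 0.01, 0.02], [-0.07, 0.01, 0.02]]
3 D [0.47, 0.0, -0.0] x3 W 0
```

Emit:
{"api": "arm_command", "payload": {
  "delta_pos": [
    [0.5,0.02,0.03],
    [0.5,0,0.03],
    [0.5,0,0.03],
    [0.5,0,0],
    [0.4,0,0],
    [0.3,0,0],
    [0.1,0,0],
    [0,0,0]
  ],
  "rotation": [
    [-0.07,0.01,0.02],
    [-0.07,0.01,0.02],
    [-0.07,0.01,0.02],
    [0,0,0],
    [0,0,0],
    [0,0,0],
    [0,0,0],
    [0,0,0]
  ]
}}

```text
clock: 27.2
position: [0.5566, 0.3356, 0.0238]
tool_rot: [0.787, 1.568, -0.57]
force: [0.4, -0.8, -0.1]
grip_width: 0.0855
```

```bash
python3 -c "
from h import *
plan((.556,.3415,.018,12.5,1))"
```

```text
at 27.2 [0.5566 0.3356 0.0238] y az 12.26
1 D [[0.19, 0.02, -0.2]] W [[-0.04, 0.02, -0.02]]
```

Emit:
{"api": "arm_command", "payload": {
  "delta_pos": [
    [0.15,0.02,-0.2],
    [0,0,0]
  ],
  "rotation": [
    [-0.04,0.02,-0.02],
    [0,0,0]
  ]
}}

```text
clock: 27.4
position: [0.5561, 0.3426, 0.0197]
tool_rot: [2.528, 1.57, 1.176]
force: [-0.4, 0.3, -0.5]
grip_width: 0.0857
```

Emit:
{"api": "arm_command", "payload": {
  "delta_pos": [
    [0,0,0],
    [0,0,0],
    [0,0,0],
    [0,0,0],
    [0,0,0],
    [0,0,0]
  ],
  "rotation": [
    [0,0,0],
    [0,0,0],
    [0,0,0],
    [0,0,0],
    [0,0,0],
    [0,0,0]
  ],
  "gripper": 1
}}

```text
clock: 28.0
position: [0.5565, 0.3432, 0.0212]
tool_rot: [2.219, 1.568, 0.867]
force: [0.3, 0.4, -0.6]
grip_width: 0.0573
```

Emit:
{"api": "arm_command", "payload": {
  "delta_pos": [
    [-0.3,0,0],
    [-0.5,0,0],
    [-0.9,0,0],
    [-0.9,0,0],
    [-0.9,0,0],
    [-0.9,0,0],
    [-0.4,0,0],
    [0,0,0]
  ],
  "rotation": [
    [0,0,0],
    [0,0,0],
    [0,0,0],
    [0,0,0],
    [0,0,0],
    [0,0,0],
    [0,0,0],
    [0,0,0]
  ]
}}

```text
clock: 28.8
position: [0.5565, 0.3424, 0.1776]
tool_rot: [2.108, 1.565, 0.756]
force: [0.4, 0.1, -1.1]
grip_width: 0.0575
```

```bash
python3 -c "
from h import *
plan((.5175,-.046,.16,12.5,14))
a=optics.grab_frame('side')[:,:,::-1]; p=w2pix('side',np.array(monitor.observe()['position'])); print(p)
cv2.imwrite('pics/side8.png',a); cv2.imwrite('pics/m8.png',crop(a,*p,h=28,s=9))"
```

```text
at 28.8 [0.5565 0.3424 0.1776] y az 12.5
14 D [[0.04, -0.29, 0.88], [0.04, -0.29, 0.88], [0.04, -0.29, 0.88], [0.04, -0.29, 0.88], [0.04, -0.29, 0.88], [0.04, -0.29, 0.88], [0.04, -0.29, 0.88], [0.04, -0.29, 0.88], [0.04, -0.29, 0.88], [0.04, -0.29, 0.88], [0.04, -0.29, 0.88], [0.04, -0.29, 0.88], [0.04, -0.29, 0.88], [0.04, -0.29, 0.88]] W [[-0.0, -0.0, -0.0], [-0.0, -0.0, -0.0], [-0.0, -0.0, -0.0], [-0.0, -0.0, -0.0], [-0.0, -0.0, -0.0], [-0.0, -0.0, -0.0], [-0.0, -0.0, -0.0], [-0.0, -0.0, -0.0], [-0.0, -0.0, -0.0], [-0.0, -0.0, -0.0], [-0.0, -0.0, -0.0], [-0.0, -0.0, -0.0], [-0.0, -0.0, -0.0], [-0.0, -0.0, -0.0]]
[220.43205309  95.08499937]
```

View pics/m8.png

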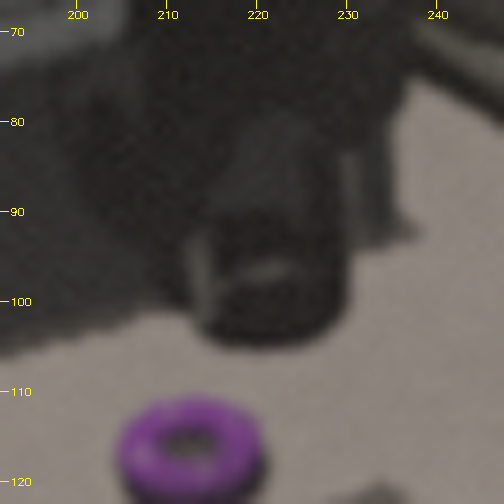

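The cap is held level between the pads, bottom edge at about (221,105), with 1.1 N on the wrist. Carrying it to the stack.

Emit:
{"api": "arm_command", "payload": {
  "delta_pos": [
    [0,-0.29,0.88],
    [0,-0.29,0.88],
    [0,-0.29,0.88],
    [0,-0.29,0.88],
    [0,-0.29,0.88],
    [0,-0.29,0.88],
    [0,-0.29,0.88],
    [0,-0.29,0.88],
    [0,-0.29,0.88],
    [0,-0.29,0.88]
  ],
  "rotation": [
    [0,0,0],
    [0,0,0],
    [0,0,0],
    [0,0,0],
    [0,0,0],
    [0,0,0],
    [0,0,0],
    [0,0,0],
    [0,0,0],
    [0,0,0]
  ]
}}

```text
clock: 29.85
position: [0.5211, 0.0581, 0.1639]
tool_rot: [-1.524, 1.558, -2.869]
force: [1.0, -0.4, -1.4]
grip_width: 0.0571
```

```bash
python3 -c "
from h import *
plan((.5175,-.046,.16,12.5,4))"
```

```text
at 29.85 [0.5211 0.0581 0.1639] y az 12.92
4 D [[0.04, -0.22, 0.84], [0.03, -0.22, 0.84], [0.03, -0.22, 0.84], [0.03, -0.22, 0.84]] W [[0.02, 0.0, 0.03], [0.02, 0.0, 0.03], [0.02, 0.0, 0.03], [0.02, 0.0, 0.03]]
```

Emit:
{"api": "arm_command", "payload": {
  "delta_pos": [
    [0,-0.22,0.84],
    [0,-0.22,0.84],
    [0,-0.22,0.84],
    [0,-0.15,0.5],
    [0,0,0],
    [0,0,0]
  ],
  "rotation": [
    [0.02,0,0.03],
    [0.02,0,0.03],
    [0.02,0,0.03],
    [0.02,0,0.03],
    [0,0,0],
    [0,0,0]
  ]
}}

```text
clock: 30.45
position: [0.5125, -0.0434, 0.158]
tool_rot: [-1.444, 1.56, -2.803]
force: [-0.1, 0.4, -0.8]
grip_width: 0.0574
```

```bash
python3 -c "
from h import *
plan((.5175,-.046,.14,12.5,2),(.5175,-.046,.1132,12.5,2))"
```

```text
at 30.45 [ 0.5125 -0.0434  0.158 ] y az 12.14
2 D [[0.3, 0.08, 0.06], [0.3, 0.07, 0.06]] W [[-0.03, 0.01, 0.05], [-0.03, 0.01, 0.05]]
2 D [0.45, -0.0, -0.0] x2 W 0
```

Emit:
{"api": "arm_command", "payload": {
  "delta_pos": [
    [0.2,0.08,0.06],
    [0.2,0.07,0.06],
    [0.1,0,0],
    [0,0,0]
  ],
  "rotation": [
    [-0.03,0.01,0.05],
    [-0.03,0.01,0.05],
    [0,0,0],
    [0,0,0]
  ]
}}

```text
clock: 30.85
position: [0.5177, -0.0434, 0.1401]
tool_rot: [-2.518, 1.569, 2.417]
force: [0.3, -0.2, -0.1]
grip_width: 0.0572
```

```bash
python3 -c "
from h import *
plan((.5175,-.046,.13,12.5,2),(.5175,-.046,.1132,12.5,2))"
```

```text
at 30.85 [ 0.5177 -0.0434  0.1401] y az 12.75
2 D [[0.17, -0.01, 0.04], [0.17, -0.01, 0.04]] W [[0.02, -0.01, 0.01], [0.02, -0.01, 0.01]]
2 D [0.28, -0.0, -0.0] x2 W 0
```

Emit:
{"api": "arm_command", "payload": {
  "delta_pos": [
    [0.1,-0.01,0.08],
    [0.2,0,0],
    [0.2,0,0],
    [0.15,0,0],
    [0.05,0,0],
    [0,0,0]
  ],
  "rotation": [
    [0.02,-0.01,0],
    [0,0,0],
    [0,0,0],
    [0,0,0],
    [0,0,0],
    [0,0,0]
  ]
}}

```text
clock: 31.45
position: [0.5179, -0.0455, 0.1171]
tool_rot: [-2.062, 1.569, 2.871]
force: [-0.5, -0.5, -0.4]
grip_width: 0.0573
```

Emit:
{"api": "arm_command", "payload": {
  "delta_pos": [
    [0.06,0,0],
    [0.05,0,0],
    [0,0,0]
  ],
  "rotation": [
    [0,0,0],
    [0,0,0],
    [0,0,0]
  ]
}}

```text
clock: 31.75
position: [0.518, -0.0455, 0.1137]
tool_rot: [-2.15, 1.569, 2.783]
force: [0.2, -0.0, -0.9]
grip_width: 0.0573
```

Emit:
{"api": "arm_command", "payload": {
  "delta_pos": [
    [0.04,0,0],
    [0.03,0,0],
    [0,0,0]
  ],
  "rotation": [
    [0,0,0],
    [0,0,0],
    [0,0,0]
  ]
}}

```text
clock: 32.05
position: [0.5185, -0.0456, 0.1129]
tool_rot: [2.836, 1.57, 1.485]
force: [0.6, -0.8, -1.2]
grip_width: 0.0572
```

Emit:
{"api": "arm_command", "payload": {
  "delta_pos": [
    [0.04,0,0],
    [0.03,0,0],
    [0,0,0]
  ],
  "rotation": [
    [0,0,0],
    [0,0,0],
    [0,0,0]
  ]
}}

```text
clock: 32.35
position: [0.5188, -0.0456, 0.1129]
tool_rot: [2.261, 1.568, 0.91]
force: [-0.9, -0.3, -1.5]
grip_width: 0.0572
```

Stopped at 0.1129, against 0.1132 expected, so the cap is seated. Releasing, lifting and backing off.

Emit:
{"api": "arm_command", "payload": {
  "delta_pos": [
    [0,0,0],
    [0,0,0],
    [0,0,0],
    [0,0,0]
  ],
  "rotation": [
    [0,0,0],
    [0,0,0],
    [0,0,0],
    [0,0,0]
  ],
  "gripper": -1
}}

```text
clock: 32.75
position: [0.5191, -0.0456, 0.1129]
tool_rot: [2.089, 1.568, 0.738]
force: [0.1, -0.6, 0.6]
grip_width: 0.0853
```

Emit:
{"api": "arm_command", "payload": {
  "delta_pos": [
    [-0.3,0,0],
    [-0.6,0,0],
    [-0.8,0,0],
    [-0.8,0,0],
    [0,0.2,-0.8],
    [0,0.2,-0.8],
    [0,0.2,-0.8],
    [0,0.2,-0.8],
    [0,0.2,-0.8],
    [0,0.2,-0.8]
  ],
  "rotation": [
    [0,0,0],
    [0,0,0],
    [0,0,0],
    [0,0,0],
    [0,0,0],
    [0,0,0],
    [0,0,0],
    [0,0,0],
    [0,0,0],
    [0,0,0]
  ]
}}

```text
clock: 33.75
position: [0.5234, 0.1036, 0.1972]
tool_rot: [1.643, 1.565, 0.285]
force: [0.3, -0.8, -0.1]
grip_width: 0.0851
```

Emit:
{"api": "arm_command", "payload": {
  "delta_pos": [
    [0,0.2,-0.8],
    [0,0.2,-0.8],
    [0,0.2,-0.5],
    [0,0,0]
  ],
  "rotation": [
    [0,0,0],
    [0,0,0],
    [0,0,0],
    [0,0,0]
  ]
}}

```text
clock: 34.15
position: [0.5276, 0.175, 0.1995]
tool_rot: [1.761, 1.563, 0.407]
force: [-0.2, 0.2, -0.8]
grip_width: 0.0858
```

```bash
python3 -c "
from h import *
for n in('side','top'): cv2.imwrite('pics/%s9.png'%n,optics.grab_frame(n)[:,:,::-1])
a=cv2.imread('pics/side9.png');b=cv2.imread('pics/top9.png')
print(w2pix('side',[.5175,-.046,.112]),w2pix('top',[.5175,-.046,.112]))
cv2.imwrite('pics/m9.png',np.vstack([np.hstack([crop(a,275,205,h=25,s=6),crop(b,290,194,h=25,s=6)]),cv2.resize(a,(300,225))if 0 else np.hstack([cv2.resize(a,(300,225)),cv2.resize(b,(300,225))])]))
"
```

```text
[275.8772112  195.57219143] [291.1444497  191.40411091]
```

View pics/m9.png

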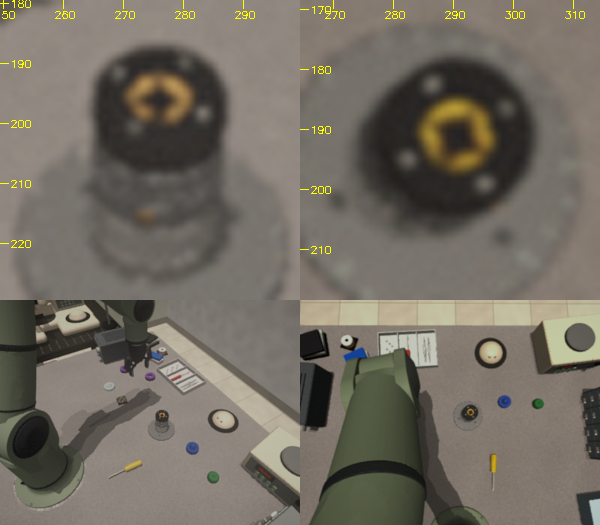

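The finished stack is level. The cap window is at top (290.5,191) and side (275.9,196), against (291.1,191.4) and (275.9,195.6) predicted. The bystanders are where they were and the gripper is clear.

```bash
python3 -c "
from workcell import bot
print(bot.job_done())"
```

```text
the job is handed in; nothing more can be done
None
```

The work stage is built: silver riser on the hub, grey heater on the riser, brass insert in its cup, black cap over the insert. Everything was released by about 33 s on the robot's clock, with the gripper backed away before hand-in; no verdict came back.

- **Seating:** each part came to rest within about 0.5 mm of its expected height. In the last pictures the cap window is within 1 pixel (about 2 mm) of where a seated cap should appear, in both views, and the stack looks level.
- **Other objects:** the blue riser, green insert, dish and chip tray look unmoved. I only compared them by eye in the final pictures, and the arm hid the dish and tray from the top camera.
- **Readings that disagreed:**
  - For the heater, insert and cap, the wrist force did not drop at contact. I took the stop in downward motion and the height as proof of seating, and the pictures afterwards agreed.
  - The gripper read 1.3 to 2.8 mm narrower than each part's diameter, with no sign of slip.
  - My first side-camera reading of the cap was about 5 mm off the top camera's. Rereading its rim brought the two to within about 4 mm before I gripped it.

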